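Swing the drill guide over the round flange and clamp it

ROBOT

A 6-joint arm with a two-finger parallel gripper is mounted at the origin on the work surface. World frame = base frame: x ahead of the robot, y to its left, z up, the work surface at z = 0. Lengths are in m, angles in rad, forces in N, time in s.
With the tool pointing down it reaches from about 0.225 to 0.875 m from the base axis. Payload 3.4 kg.
Tool frame: the origin (TCP) lies on the mounting face of the last link; the fingertips stand 173 mm ahead of it and the grasp point (between the pads) lies 155 mm ahead of it; y points along the fingers, x is the direction in which the jaws open and shut, and the axes are right-handed (so a half turn about y gives the same grasp; the last joint's range is limited). The gripper opens to 85 mm and grips with 20 to 120 N. Pads are 22 mm wide; open, the fingers measure 114 mm over their backs; the gripper's body (76 mm by 85 mm) begins 54 mm behind the grasp point. The pads swing forward as they close: fully open they stand 13 mm farther back than shut.
Start: joints at [1.086, 0.276, 1.505, -0, 1.361, -0.121], TCP at [0.205, 0.537, 0.405] pointing down, gripper open.
Joint ranges: [-2.89, 2.89], [-0.75, 2.08], [0.22, 2.7], [-1.18, 4.32], [0.11, 2.71], [-2.7, 2.7]. Speed limits (rad/s): [2.57, 2.57, 3.14, 3.14, 3.14, 3.14].

INTERFACE

Orientations are given as a unit quaternion [w, x, y, z].
In Python, from rig import manip, vision, ticket gives the robot as it stands.
- The arm moves only by the tool arm_command, never from a script. Its argument "increments" is one flat list of numbers, 7 for each row, row after row: the turn, a rotation vector about the tool's x, y, z in rad, then the shift along the tool's x, y, z in cm, then the closure, from 0 (fully open) to 1 (shut). In form: [wx, wy, wz, tx, ty, tz, hand, wx, wy, wz, tx, ty, tz, hand, ...]. A call has 1 to 8 rows; each row shifts and turns the commanded pose from where the row before left it, along the tool's axes as they then stand; what a row does not reach is not made up. A row lasts 1/8 s, in which the tool goes at most 62.5 mm and 10.7 degrees, less where a joint would pass 70% of its speed; a pose out of reach is approached as far as the arm can. A call is refused whole if a number of a shift passes 6.25 or a number of a turn 0.188, either way. A call with a gripper value outside its range is refused whole. The fingers move at their own pace and stop on an object; "grip_force" is the grip in N (left out, the last holds). Time passes only in rows, so rows that do not move let the fingers close. It gives the time, the measured TCP pose, the force and the opening at its end, in the units of the state.
- manip.get_state(): the state, without advancing time (a new reading comes with each control period).
- vision.get_image(name): name is "scene" or "top"; returns the picture (384x512x3 uint8, red, green, blue); there is no depth.
- vision.camera_params(name): a dict with "vfov" (degrees; the focal length in pixels is half the picture's height over the tangent of half this angle, whatever the lens; pixels are square), "cx", "cy" (the principal point, pixels), "R" (3x3) and "t" (3): a world point X has camera coordinates R X + t. Camera axes: x right, y down, z forward; pixel columns grow to the right and rows downward; lengths in m; the calibration is good to about 2 mm. A picture is of the moment at which its call begins. camera_params takes no time and is no camera call.
- ticket.sign_off(): hands the job in, once; it reports no verdict.
The state is a dict: "clock": time; "qpos": joint angles; "qd": joint speeds; "effort": joint torques, N m; "position": TCP position; "ee_rot": TCP orientation; "contact_force": force on the tool from outside, world axes, zero at the start; "moment": the same for the moment, N m; "width": finger opening in m.
Only numpy, scipy, OpenCV 4.12 (cv2) and the standard library are available. Lean on these libraries where they do the work, as an engineer would, in place of code of your own. Each camera call takes 0.05 s, during which the arm holds its last target.

TASK

Ready the drilling jig: push the aluminium guide arm round with a fingertip against its side until its brass-rimmed guide hole is centred over the hole of the round flange (not the square plate). Then push the black clamp lever on top of the column clockwise until it is fully home against its stop, leaving the arm where you set it. Only push: do not pinch the arm or lever, and leave both workpieces and the things around them in place.

Things in the scene. Friction and masses are not known exactly. Their poses are not given: they have to be found in the camera images.
- jig_base: Fixed grey base plate, 290 x 320 x 12 mm, on the bench. Origin: on the vertical pivot axis of arm and lever, at bench height. The plate reaches 220 mm to its -x, 70 mm to its +x, 160 mm to each y side; -x points roughly to the robot (yaw up to 0.3 rad). The pivot column, radius 28 mm, with a collar of radius 40 mm at heights 115 to 125 mm, stands on the origin.
- guide_arm (a joint): Angle of the guide arm about the pivot axis, rad: 0 along -x of jig_base, counter-clockwise (from above) positive, limits +-1.05. Aluminium bar 24 mm wide, heights 70 to 88 mm above the bench, 205 mm long from the axis; 52 mm wide from 126 to 174 mm. Takes about 2.5 N at its end, does not coast, stays where left. Lever and arm move independently.
- guide_center (a point): Centre of the brass-rimmed guide hole (about 22 mm) through the widened part of the arm, 150 mm from the pivot axis, at the arm's underside, height 70 mm.
- guide_tip (a point): Middle of the arm's outer end face, 205 mm from the pivot axis, height 79 mm.
- clamp_lever (a joint): Angle of the clamp lever, rad; grows clockwise seen from above, from 0 (open: pointing 110 deg counter-clockwise from +x of jig_base) to 1.4 (home on its stop: about 30 deg). Black bar 14 mm wide, heights 135 to 150 mm, reaching 90 mm from the pivot axis, on a steel hub of radius 19 mm, height 125 to 155 mm. Takes about 3 N near its end, stays where left.
- lever_tip (a point): Middle of the lever's outer end face, 90 mm from the pivot axis, height 142 mm.
- flange: Loose round steel flange, 60 mm diameter, 12 mm thick, with a boss 32 mm in diameter and 10 mm high on top and a 12 mm hole through its middle. It sits in one of the two nests of the seat plate under the arm's sweep, left or right. Origin: centre of its underside, at height 22 mm.
- flange_hole (a point): Centre of the flange's hole at the top of the boss, height 44 mm.
- square_plate: Loose square steel plate, 60 x 60 x 14 mm, with a 12 mm hole, in the other nest; not the one wanted. Origin: centre of its underside, at height 22 mm.
- seat_plate: Fixed dark plate with two nests, 90 x 235 x 10 mm, on the base plate. Origin on the pivot axis at height 12 mm; the nests lie 132 mm along its -x and 72 mm to each y side, so 150 mm from the axis, each with four 8 mm high stops. Turned up to 0.2 rad relative to the base.
- deep_socket: Loose steel socket, 28 mm diameter, 58 mm high, standing on the base plate beside the column. Origin: centre of its underside. Leave it.
- grease_tin: Loose grey tin, 70 mm diameter, 75 mm high, on the bench to the left of the jig. Origin: centre of its underside. Leave it.
- screwdriver: Loose screwdriver lying on the bench to the right of the jig. Leave it.

How it is judged:
By the outcome, as a careful person would: the job done as asked, in the order asked, and still so for the second after the job is handed in, with the robot touching nothing.
It also fails if it takes over 58 s, if anything falls off the work surface, if the arm or the gripper's body presses on something with over 40 N, if the wrist force passes 120 N, or if a joint passes its speed limit or range.

## Working session

There is one attempt and no reset: what is moved stays moved. The work goes in short steps, Python scripts to look and compute and a tool call to move; the robot and the scene stay as the last step left them, time stands still between calls to the robot, and variables do not carry over. Pictures are saved under pics/ and viewed, and the job is handed in when it is done.

Besides the shell and the picture viewer there is one more tool, called after ">>>" in YAML: its name, and indented under it one key for each argument. arm_command: Moves the arm, as the interface text tells. Its arguments: {"type":"object","properties":{"increments":{"type":"array"},"grip_force":{"type":"number"}},"required":["increments"]}

```bash
mkdir -p pics; ls; python3 - <<'E'
from rig import manip, vision, ticket
import cv2,numpy as np
np.set_printoptions(precision=4,suppress=True)
for n in ("scene","top"):
    im=vision.get_image(n); cv2.imwrite(f"pics/{n}0.png",cv2.cvtColor(im,cv2.COLOR_RGB2BGR))
    print(n,vision.camera_params(n))
print(manip.get_state())
E
```

```text
pics
scene {'vfov': 42.69088597973013, 'cx': 271.7872553386593, 'cy': 200.3391795044569, 'R': array([[-0.4611,  0.8872, -0.0131],
       [ 0.604 ,  0.303 , -0.7371],
       [-0.65  , -0.3478, -0.6756]]), 't': array([ 0.2401, -0.268 ,  1.6154])}
top {'vfov': 49.56652441098819, 'cx': 245.890453142938, 'cy': 192.83493987135031, 'R': array([[-0.0269, -0.9995, -0.0157],
       [-0.9888,  0.029 , -0.1464],
       [ 0.1468,  0.0116, -0.9891]]), 't': array([0.0374, 0.5687, 0.978 ])}
{'clock': 0.1, 'qpos': array([ 1.086 ,  0.2765,  1.506 ,  0.    ,  1.3607, -0.121 ]), 'qd': array([ 0.0005, -0.    , -0.0014, -0.0002, -0.0011, -0.0019]), 'effort': array([  0.0005, -41.7699, -24.6405,  -0.0003,   0.0058,   0.    ]), 'position': array([0.2045, 0.5372, 0.4039]), 'ee_rot': array([-0.5819,  0.5825,  0.4008, -0.4018]), 'contact_force': array([ 0.8679, -0.2737,  0.6108]), 'moment': array([ 0.0108,  0.0483, -0.0206]), 'width': 0.08596086812295492}
```

View pics/scene0.png

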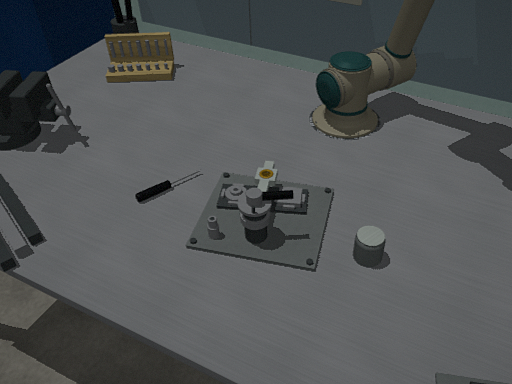

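View pics/top0.png

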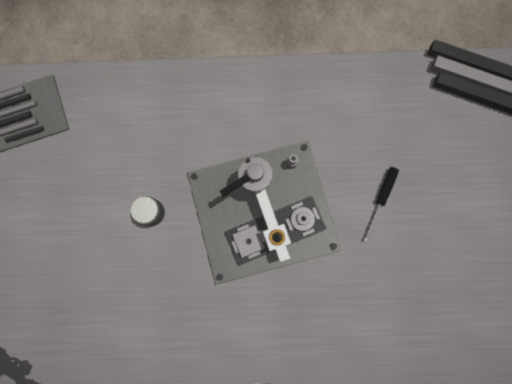

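```bash
python3 - <<'E'
import cv2
a=cv2.imread("pics/top0.png")[135:290,180:345]; cv2.imwrite("pics/topz.png",cv2.resize(a,None,fx=3.8,fy=3.8,interpolation=cv2.INTER_CUBIC))
a=cv2.imread("pics/scene0.png")[150:270,180:345]; cv2.imwrite("pics/scenez.png",cv2.resize(a,None,fx=4.5,fy=4.5,interpolation=cv2.INTER_CUBIC))
E
```

```text
(no output)
```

View pics/topz.png

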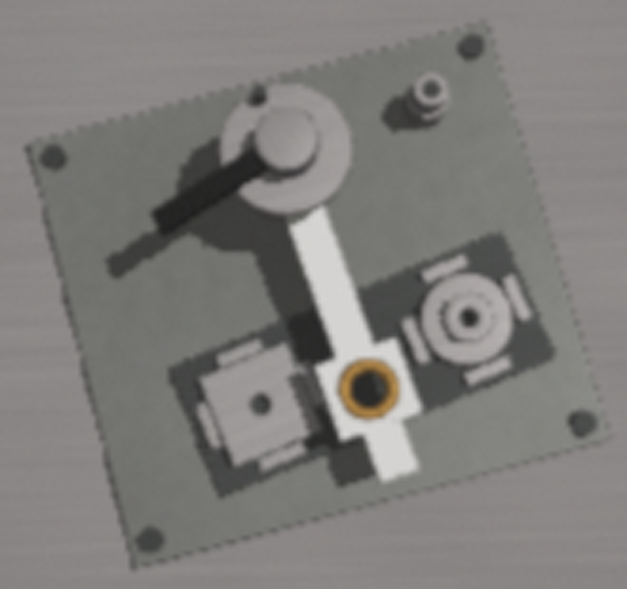

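View pics/scenez.png

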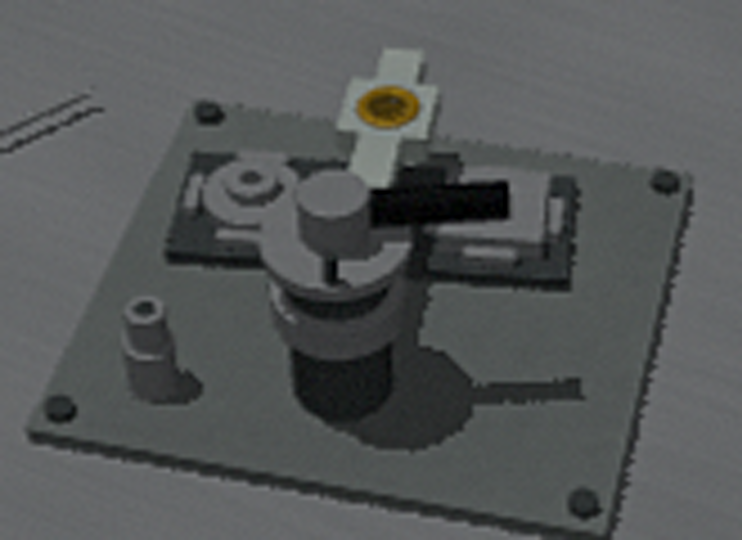

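```bash
cat > h.py <<'E'
import cv2,numpy as np
from rig import vision
np.set_printoptions(precision=4,suppress=True)
def P(n):
    p=vision.camera_params(n); f=192/np.tan(np.radians(p['vfov'])/2); return f,p['cx'],p['cy'],np.array(p['R']),np.array(p['t'])
def ray(n,u,v,z):
    f,cx,cy,R,t=P(n); C=-R.T@t; d=R.T@np.array([(u-cx)/f,(v-cy)/f,1]); return C+d*(z-C[2])/d[2]
def proj(n,X):
    f,cx,cy,R,t=P(n); c=R@np.array(X)+t; return np.array([f*c[0]/c[2]+cx,f*c[1]/c[2]+cy])
def comps(mask,off,mina=5):
    k,l,s,c=cv2.connectedComponentsWithStats(mask.astype(np.uint8))
    return [(s[i,4],c[i]+off,s[i,:4]) for i in range(1,k) if s[i,4]>=mina]
E
python3 - <<'E'
from h import *
for n,off in (("top",(180,135)),("scene",(180,150))):
    im=cv2.imread(f"pics/{n}0.png"); a=im[off[1]:off[1]+155,off[0]:off[0]+165]
    h=cv2.cvtColor(a,cv2.COLOR_BGR2HSV)
    br=(h[...,1]>120)&(h[...,2]>70)&(h[...,0]>8)&(h[...,0]<35)
    for A,c,s in comps(br,off):
        print(n,"brass",A,c,s[2:],ray(n,*c,.088)); 
        ys,xs=np.nonzero(br); e=cv2.fitEllipse(cv2.convexHull(np.stack([xs,ys],1).astype(np.float32))); print(e, ray(n,e[0][0]+off[0],e[0][1]+off[1],.088))
    wh=(h[...,2]>(190 if n=="top" else 150))&(h[...,1]<50)
    for A,c,s in comps(wh,off,20): print(n,"white",A,c,s)
    print(n,"V", h[...,2].max())
n="top"
z=lambda u,v:(u/3.8+180-.37,v/3.8+135-.37)
for nm,u,v,h in [("hub",286,139,.155),("flhole",470,317,.044),("flboss",468,318,.044),("fldisc",467,318,.034),("sqhole",261,404,.036),("levtip",162,223,.15),("socket",430,90,.07),("b1",53,158,.012),("b2",471,46,.012),("b3",583,424,.012),("b4",149,541,.012),("collar",286,148,.125)]:
    print(nm,ray(n,*z(u,v),h))
n="scene"; z=lambda u,v:(u/4.5+180-.39,v/4.5+150-.39)
for nm,u,v,h in [("hub",333,195,.155),("flhole",251,180,.044),("socket",145,310,.07),("b1",209,112,.012),("b2",666,181,.012),("b3",583,503,.012),("b4",60,409,.012)]:
    print(nm,ray(n,*z(u,v),h))
E
```

```text
top brass 98 [276.3673 237.0408] [14 15] [ 0.4578 -0.0465  0.088 ]
((96.58878326416016, 101.97530364990234), (13.957880020141602, 14.228971481323242), 150.70567321777344) [ 0.4579 -0.0471  0.088 ]
top white 659 [272.742  225.8847] [77 55 33 71]
top V 213
scene brass 68 [266.1912 173.3824] [13  9] [ 0.459  -0.0471  0.088 ]
((85.94505310058594, 23.373502731323242), (8.775728225708008, 12.77232837677002), 87.99934387207031) [ 0.4593 -0.0477  0.088 ]
scene V 149
hub [ 0.6002 -0.001   0.155 ]
flhole [ 0.5035 -0.116   0.044 ]
flboss [ 0.5029 -0.1147  0.044 ]
fldisc [ 0.5037 -0.1153  0.034 ]
sqhole [0.4523 0.0188 0.036 ]
levtip [0.554  0.0719 0.15  ]
socket [ 0.6462 -0.0942  0.07  ]
b1 [0.6207 0.1538 0.012 ]
b2 [ 0.6891 -0.1293  0.012 ]
b3 [ 0.4344 -0.19    0.012 ]
b4 [0.3671 0.0938 0.012 ]
collar [ 0.6008 -0.0012  0.125 ]
hub [ 0.6052 -0.0004  0.155 ]
flhole [ 0.5079 -0.1142  0.044 ]
socket [ 0.6488 -0.0946  0.07  ]
b1 [ 0.4331 -0.1914  0.012 ]
b2 [0.3654 0.0908 0.012 ]
b3 [0.6198 0.1505 0.012 ]
b4 [ 0.6874 -0.1313  0.012 ]
```

```bash
cat >> h.py <<'E'
from rig import manip
from scipy.spatial.transform import Rotation as Ro
def pose():
    s=manip.get_state(); q=np.array(s['ee_rot']); R=Ro.from_quat(q[[1,2,3,0]]).as_matrix(); return s,np.array(s['position']),R
def plan(target_tip, psi, frm=None, L=.173):
    """tip xyz, psi = world heading of tool x; prints total shift (tool axes, cm) and turn needed from current pose"""
    s,p,R=pose()
    xt=np.array([np.cos(psi),np.sin(psi),0]); zt=np.array([0,0,-1.]); yt=np.cross(zt,xt); Rt=np.stack([xt,yt,zt],1)
    pt=np.array(target_tip)+[0,0,L]
    rv=Ro.from_matrix(R.T@Rt).as_rotvec()
    return rv, R.T@(pt-p)*100, Rt
E
python3 - <<'E'
from h import *
s,p,R=pose(); print(p,R)
piv=np.array([.601,-.001]); a=np.pi+.309
u=np.array([np.cos(a),np.sin(a)]); n=np.array([-u[1],u[0]]) # n: ccw direction
print("u",u,"n",n)
# standoff point on the cw side (pushing ccw)
tip=piv+u*.190-n*(.012+.0145+.02)
for psi in (a,a+np.pi/2,a-np.pi/2,a+np.pi): 
    rv,t,Rt=plan([*tip,.15],psi%(2*np.pi)); print(psi,rv,t)
print(tip)
E
```

```text
[0.2045 0.5372 0.4039] [[ 0.3558 -0.0008 -0.9346]
 [ 0.9346 -0.0015  0.3558]
 [-0.0017 -1.      0.0002]]
u [-0.9526 -0.3041] n [ 0.3041 -0.9526]
3.4505926535897933 [-0.8137 -1.6851 -1.6861] [-44.3816   8.1571 -38.4497]
5.02138898038469 [-0.6394  1.8333  1.8319] [-44.3816   8.1571 -38.4497]
1.8797963267948967 [-1.5067 -0.5254 -0.5278] [-44.3816   8.1571 -38.4497]
6.592185307179586 [-1.4542  0.7022  0.6996] [-44.3816   8.1571 -38.4497]
[ 0.4059 -0.0145]
```

```bash
cat >> h.py <<'E'
def plan(target_tip, psi, L=.173):
    s,p,R=pose()
    xt=np.array([np.cos(psi),np.sin(psi),0]); yt=np.array([0,0,-1.]); zt=np.cross(xt,yt); Rt=np.stack([xt,yt,zt],1)
    pt=np.array(target_tip)+[0,0,L]
    rv=Ro.from_matrix(R.T@Rt).as_rotvec()
    return rv, R.T@(pt-p)*100, Rt
E
python3 - <<'E'
from h import *
s,p,R=pose(); print(p,R)
piv=np.array([.601,-.001]); a=np.pi+.309
u=np.array([np.cos(a),np.sin(a)]); n=np.array([-u[1],u[0]]) # n: ccw direction
tip=piv+u*.190-n*(.012+.0145+.02)
for psi in (a,a+np.pi/2,a-np.pi/2,a+np.pi): 
    rv,t,Rt=plan([*tip,.23],psi%(2*np.pi)); print(psi,rv,t)
print(tip)
E
```

```text
[0.2045 0.5372 0.4039] [[ 0.3558 -0.0008 -0.9346]
 [ 0.9346 -0.0015  0.3558]
 [-0.0017 -1.      0.0002]]
3.4505926535897933 [-0.002  -2.2435 -0.0006] [-44.3948   0.1571 -38.4478]
5.02138898038469 [ 0.0019  2.4688 -0.001 ] [-44.3948   0.1571 -38.4478]
1.8797963267948967 [-0.0008 -0.6728 -0.0015] [-44.3948   0.1571 -38.4478]
6.592185307179586 [ 0.0005  0.898  -0.0016] [-44.3948   0.1571 -38.4478]
[ 0.4059 -0.0145]
```

>>> arm_command:
  increments: [0,0,0,-3.7,0,-3.2,1,0,0,0,-3.7,0,-3.2,1,0,0,0,-3.7,0,-3.2,1,0,0,0,-3.7,0,-3.2,1,0,0,0,-3.7,0,-3.2,1,0,0,0,-3.7,0,-3.2,1,0,0,0,-3.7,0,-3.2,1,0,0,0,-3.7,0,-3.2,1]
  grip_force: 30

```text
clock: 1.1
position: [0.3386, 0.1681, 0.4045]
ee_rot: [0.582, -0.582, -0.401, 0.401]
contact_force: [0.3, 0.6, 0.1]
width: -0.0003
```

>>> arm_command:
  increments: [0,0,0,-3.7,0,-3.2,1,0,0,0,-3.7,0,-3.2,1,0,0,0,-3.7,0,-3.2,1,0,0,0,-3.7,0,-3.2,1,0,0.18,0,0,0,0,1,0,0.18,0,0,0,0,1,0,0.18,0,0,0,0,1,0,0.18,0,0,0,0,1]

```text
clock: 2.1
position: [0.4053, -0.0143, 0.4043]
ee_rot: [0.687, -0.687, -0.168, 0.169]
contact_force: [1.1, 0.4, 0.9]
width: 0.0004
```

>>> arm_command:
  increments: [0,0.18,0,0,0,0,1,0,0,0,0,0,0,1,0,0,0,0,0,0,1]

```text
clock: 2.48
position: [0.4054, -0.0142, 0.4045]
ee_rot: [0.699, -0.699, -0.109, 0.109]
contact_force: [-0.5, -0.4, -0.4]
width: -0.0001
```

```bash
python3 - <<'E'
from h import *
s,p,R=pose(); print(s['clock'],p,R,s['qpos'],s['width'],s['contact_force'])
a=np.pi+.309; piv=np.array([.601,-.001]);u=np.array([np.cos(a),np.sin(a)]); n=np.array([-u[1],u[0]])
tip=piv+u*.190-n*(.012+.011+.02)
print(plan([*tip,.072],a-np.pi)[:2])
for n in ("scene","top"):
    im=cv2.cvtColor(vision.get_image(n),cv2.COLOR_RGB2BGR); cv2.imwrite(f"pics/{n}1.png",im)
a=cv2.imread("pics/top1.png")[135:300,180:345]; b=cv2.imread("pics/scene1.png")[110:270,180:345]
cv2.imwrite("pics/c1.png",np.hstack([cv2.resize(a,(395,395),interpolation=2),cv2.resize(b,(395,395),interpolation=2)]))
E
```

```text
2.475 [ 0.4054 -0.0142  0.4045] [[ 0.9525 -0.0004 -0.3046]
 [ 0.3046  0.0001  0.9525]
 [-0.0003 -1.      0.0002]] [-0.2069  0.0161  1.8254  0.0001  1.3005 -0.5165] -0.00010366857525737957 [-0.4842 -0.4336 -0.3673]
(array([-0.0002,  0.0006, -0.0003]), array([ 0.0398, 15.9536, -0.3964]))
```

View pics/c1.png

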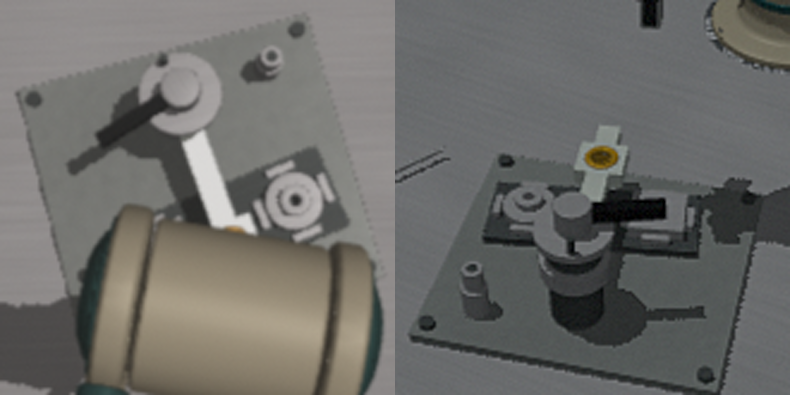

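```bash
python3 - <<'E'
from h import *
s,p,R=pose(); print(proj("scene",p+R@[0,.173,0]),proj("scene",p+R@[0,.14,0]))
im=cv2.imread("pics/scene1.png")[20:190,200:345]; cv2.imwrite("pics/d1.png",cv2.resize(im,None,fx=3.5,fy=3.5,interpolation=2))
E
```

```text
[287.1621 119.2356] [287.2702 107.5562]
```

View pics/d1.png

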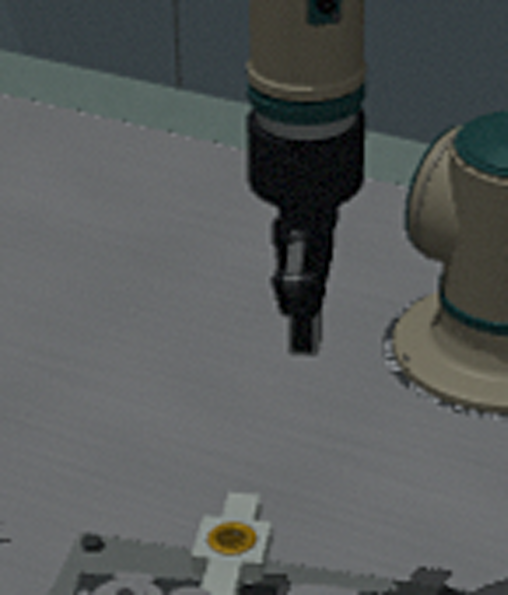

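>>> arm_command:
  increments: [0,0,0,-0.6,5,-0.4,1,0,0,0,0,5,0,1,0,0,0,0,4,0,1,0,0,0,0,2.3,0,1,0,0,0,0,0,0,1,0,0,0,0,0,0,1]

```text
clock: 3.32
position: [0.4016, -0.0199, 0.2425]
ee_rot: [-0.699, 0.699, 0.109, -0.108]
contact_force: [0.2, 0.3, -0.3]
width: -0.0001
```

```bash
python3 - <<'E'
from h import *
s,p,R=pose(); print(s['clock'],p,R,s['qpos'],s['width'],s['contact_force'])
piv=np.array([.601,-.001]); d=p[:2]-piv; print("r",np.hypot(*d), "ang",np.arctan2(-d[1],-d[0]))
for n in ("scene","top"):
    im=cv2.cvtColor(vision.get_image(n),cv2.COLOR_RGB2BGR); cv2.imwrite(f"pics/{n}2.png",im)
a=cv2.imread("pics/top2.png")[135:300,180:345]; b=cv2.imread("pics/scene2.png")[110:230,200:320]
cv2.imwrite("pics/c2.png",np.hstack([cv2.resize(a,(395,395),interpolation=2),cv2.resize(b,(395,395),interpolation=2)]))
E
```

```text
3.325 [ 0.4016 -0.0199  0.2425] [[ 0.9531  0.0017 -0.3027]
 [ 0.3027 -0.0003  0.9531]
 [ 0.0015 -1.     -0.0008]] [-0.2231  0.1878  2.0985  0.0001  0.8536 -0.5307] -6.499101339096277e-05 [ 0.2197  0.3032 -0.2875]
r 0.20025308461635313 ang 0.09468034759014046
```

View pics/c2.png

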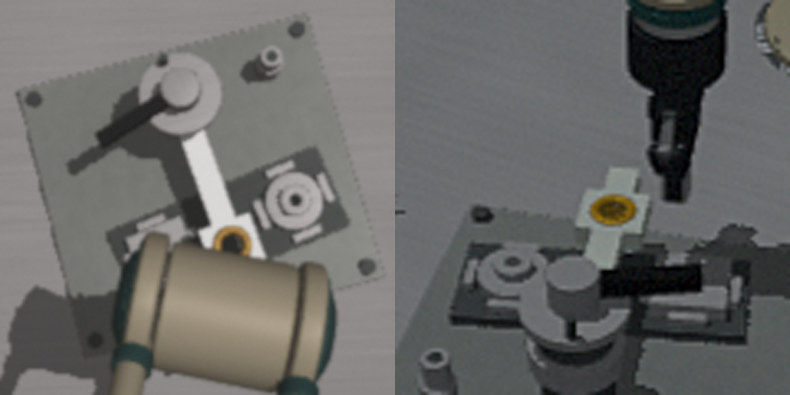

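>>> arm_command:
  increments: [0,0,0,0,0,-1,1,0,0,0,0,0,-0.8,1,0,0,0,0,0,0,1]

```text
clock: 3.8
position: [0.4069, -0.0377, 0.242]
ee_rot: [-0.699, 0.699, 0.108, -0.107]
contact_force: [0.2, -0.8, 0.9]
width: 0.0003
```

>>> arm_command:
  increments: [0,0,0,0,0,-0.2,1,0,0,0,0,0,-0.2,1,0,0,0,0,0,-0.2,1]

```text
clock: 4.18
position: [0.4079, -0.0424, 0.2416]
ee_rot: [0.699, -0.698, -0.108, 0.108]
contact_force: [-1.3, 2.0, 1.9]
width: 0.0002
```

```bash
cat >> h.py <<'E'
PIV=np.array([.601,-.001])
def snap(k,tc=(135,300,180,345),sc=(110,230,200,320)):
    for n in ("scene","top"):
        im=cv2.cvtColor(vision.get_image(n),cv2.COLOR_RGB2BGR); cv2.imwrite(f"pics/{n}{k}.png",im)
    a=cv2.imread(f"pics/top{k}.png")[tc[0]:tc[1],tc[2]:tc[3]]; b=cv2.imread(f"pics/scene{k}.png")[sc[0]:sc[1],sc[2]:sc[3]]
    cv2.imwrite(f"pics/c{k}.png",np.hstack([cv2.resize(a,(395,395),interpolation=2),cv2.resize(b,(395,395),interpolation=2)]))
def brass(n,k):
    im=cv2.imread(f"pics/{n}{k}.png"); h=cv2.cvtColor(im,cv2.COLOR_BGR2HSV)
    m=(h[...,1]>120)&(h[...,2]>70)&(h[...,0]>8)&(h[...,0]<35); m[:150]=0; m[:,:200]=0; m[:,350:]=0; m[290:]=0
    ys,xs=np.nonzero(m); 
    if len(xs)<15: return None
    e=cv2.fitEllipse(cv2.convexHull(np.stack([xs,ys],1).astype(np.float32))); X=ray(n,*e[0],.088); d=X[:2]-PIV
    return len(xs),e[0],e[1],X,"ang",np.arctan2(-d[1],-d[0]),"r",np.hypot(*d)
E
python3 - <<'E'
from h import *
s,p,R=pose(); print(s['clock'],p,s['contact_force'])
snap(3); print(brass("scene",0),brass("scene",3),brass("top",3))
E
```

```text
4.175 [ 0.4079 -0.0424  0.2416] [-1.2616  1.9782  1.9364]
(72, (265.9450378417969, 173.37350463867188), (8.775728225708008, 12.77232837677002), array([ 0.4593, -0.0477,  0.088 ]), 'ang', np.float64(0.3183545347777742), 'r', np.float64(0.1492373475513005)) (77, (264.9595947265625, 173.3568572998047), (8.845468521118164, 12.750289916992188), array([ 0.4603, -0.05  ,  0.088 ]), 'ang', np.float64(0.3354169338030019), 'r', np.float64(0.1489567305730222)) None
```

>>> arm_command:
  increments: [0,-0.05,0,-0.1,0,-0.98,1,0,-0.05,0,-0.1,0,-0.98,1,0,-0.05,0,-0.1,0,-0.98,1,0,-0.05,0,-0.1,0,-0.98,1,0,-0.05,0,-0.1,0,-0.98,1,0,-0.05,0,-0.1,0,-0.98,1,0,-0.05,0,-0.1,0,-0.98,1,0,0,0,0,0,0,1]

```text
clock: 5.28
position: [0.4325, -0.1075, 0.2416]
ee_rot: [-0.669, 0.67, 0.228, -0.228]
contact_force: [0.8, 0.2, 0.6]
width: -0.0003
```

```bash
python3 - <<'E'
from h import *
s,p,R=pose(); print(s['clock'],p,s['contact_force'],np.arctan2(R[1,0],R[0,0]))
d=p[:2]-PIV;print(R.T@[*d,0])
snap(4); print(brass("scene",4),brass("top",4))
E
```

```text
5.275 [ 0.4325 -0.1075  0.2416] [0.8366 0.1799 0.5845] 0.6563266055668385
[-0.1985  0.      0.0185]
(74, (244.58468627929688, 173.8367919921875), (8.4700927734375, 13.407780647277832), array([ 0.4857, -0.0964,  0.088 ]), 'ang', np.float64(0.6911435211786794), 'r', np.float64(0.14964931349260913)) None
```

View pics/c4.png

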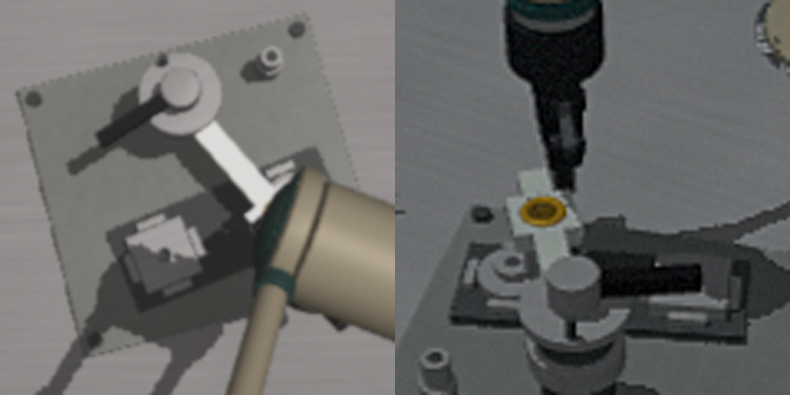

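```bash
python3 - <<'E'
from h import *
# flange hole: dark blob subpixel on boss
for n,(u,v) in (("top",(303,218)),("scene",(235.5,189.6))):
    g=cv2.cvtColor(cv2.imread(f"pics/{n}0.png"),cv2.COLOR_BGR2GRAY).astype(float)
    u0,v0=int(u)-4,int(v)-4; w=g[v0:v0+10,u0:u0+10]; print(w.astype(int))
    # darkness-weighted centroid within central window
    yy,xx=np.mgrid[v0:v0+10,u0:u0+10]; r=np.hypot((xx-u),(yy-v)*(1 if n=="top" else 1.4)); ref=np.median(w[(r<4.5)&(r>2.5)]); W=np.clip(ref-w,0,None)*(r<3.6)
    c=(W*xx).sum()/W.sum(),(W*yy).sum()/W.sum(); X=ray(n,*c,.044); d=X[:2]-PIV; print(n,c,X,np.arctan2(-d[1],-d[0]),np.hypot(*d))
E
```

```text
[[150 160 165 166 163 164 165 165 162 150]
 [157 167 167 151 140 149 161 166 167 157]
 [164 165 137 101  89 105 139 159 168 169]
 [167 152 102  58  51  64 102 144 166 172]
 [168 143  93  56  43  51  79 136 163 172]
 [163 148 106  64  47  53  89 140 165 171]
 [159 159 130  87  69  83 122 152 166 168]
 [154 160 156 141 137 140 151 162 168 160]
 [139 154 162 160 160 162 164 165 163 151]
 [107 137 153 158 160 163 165 154 156 161]]
top (np.float64(303.07503607503605), np.float64(218.12121212121212)) [ 0.5033 -0.1154  0.044 ] 0.864187996184258 0.15043623012285168
[[ 52  73  88 101 104 100 103 102 102 101]
 [106 108 105 105 105 106 107 104  99 101]
 [105 105 107 105 101 106 108 104 103 103]
 [105 106  95  69  56  54  86 103 104 104]
 [107 106  71  48  52  50  50  85 101 107]
 [107 108  87  61  61  62  77 102 108 108]
 [102 109 110 114 106 108 112 107 107  85]
 [ 84 105 106 104 109 107 108  91  81  53]
 [ 60  54  71  82  95  77  58  50  48  45]
 [ 84  63  53  53  53  51  49  50  60  56]]
scene (np.float64(235.29866036249015), np.float64(189.02048857368007)) [ 0.5059 -0.1156  0.044 ] 0.8782790218010958 0.14891114076500586
```

>>> arm_command:
  increments: [0,-0.05,0,-0.1,0,-0.98,1,0,-0.05,0,-0.1,0,-0.98,1,0,-0.05,0,-0.1,0,-0.98,1,0,0,0,0,0,-0.2,1,0,0,0,0,0,0,1]

```text
clock: 6.0
position: [0.4501, -0.1323, 0.2415]
ee_rot: [0.651, -0.65, -0.277, 0.278]
contact_force: [-1.0, 1.2, -0.3]
width: -0.0002
```

```bash
python3 - <<'E'
from h import *
s,p,R=pose(); print(s['clock'],p,s['contact_force'],np.arctan2(R[1,0],R[0,0]))
d=p[:2]-PIV;print(R.T@[*d,0])
snap(5); print(brass("scene",5),brass("top",5))
E
```

```text
6.0 [ 0.4501 -0.1323  0.2415] [-0.998   1.228  -0.3495] 0.8063185051364002
[-0.1993  0.      0.018 ]
(78, (235.96156311035156, 175.36521911621094), (8.80563735961914, 12.772318840026855), array([ 0.5011, -0.1133,  0.088 ]), 'ang', np.float64(0.843406269039955), 'r', np.float64(0.15029820746567596)) (28, (301.1472473144531, 213.96202087402344), (3.8843719959259033, 10.542677879333496), array([ 0.5095, -0.106 ,  0.088 ]), 'ang', np.float64(0.8535512453412326), 'r', np.float64(0.1392629213488685))
```

View pics/c5.png

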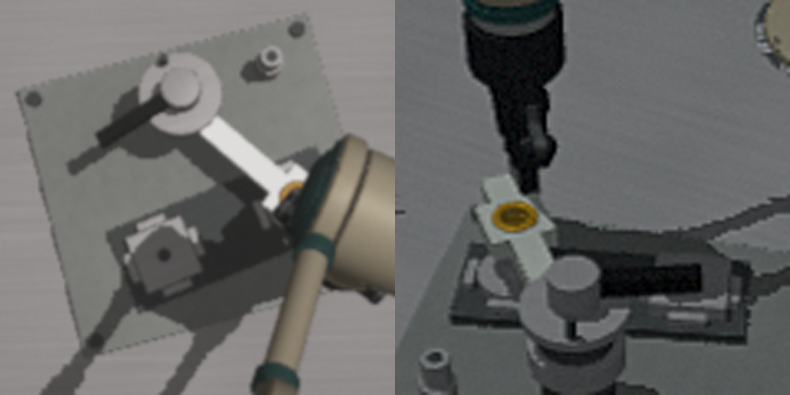

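>>> arm_command:
  increments: [0,0,0,0,0,-0.2,1,0,0,0,0,0,-0.2,1,0,0,0,0,0,0,1,0,0,0,0,0,3,1,0,0,0,0,0,6,1,0,0,0,0,0,6,1,0,0,0,0,0,0,1]

```text
clock: 6.98
position: [0.3412, -0.0297, 0.2414]
ee_rot: [0.651, -0.649, -0.278, 0.279]
contact_force: [0.8, -0.4, 0.2]
width: 0.0001
```

```bash
python3 - <<'E'
from h import *
s,p,R=pose(); print(s['clock'],p,s['contact_force'],np.arctan2(R[1,0],R[0,0]))
snap(6,(175,265,240,330)); print(brass("scene",6),brass("top",6))
E
```

```text
6.975 [ 0.3412 -0.0297  0.2414] [ 0.8474 -0.4072  0.1869] 0.8096660000190825
(74, (234.6534423828125, 175.7567901611328), (8.404683113098145, 13.157864570617676), array([ 0.5039, -0.1155,  0.088 ]), 'ang', np.float64(0.8675745153526054), 'r', np.float64(0.15008496721177184)) (91, (305.03533935546875, 216.73435974121094), (13.857766151428223, 14.22126579284668), array([ 0.5028, -0.1146,  0.088 ]), 'ang', np.float64(0.8579819820126039), 'r', np.float64(0.15021227160496325))
```

View pics/c6.png

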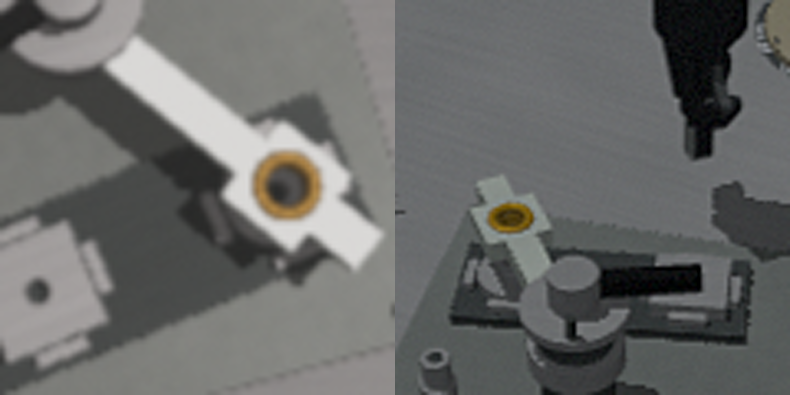

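>>> arm_command:
  increments: [0,0,0,0,0,-6,1,0,0,0,0,0,-6,1,0,0,0,0,0,-2.4,1,0,0,0,0,0,-0.5,1,0,0,0,0,0,-0.1,1,0,0,0,0,0,-0.1,1,0,0,0,0,0,0,1]

```text
clock: 7.95
position: [0.4535, -0.1355, 0.2418]
ee_rot: [0.65, -0.65, -0.278, 0.278]
contact_force: [-0.2, 0.2, 0.1]
width: 0.0
```

```bash
python3 - <<'E'
from h import *
s,p,R=pose(); print(s['clock'],p,s['contact_force'],np.arctan2(R[1,0],R[0,0]))
snap(7,(175,265,240,330)); print(brass("scene",7),brass("top",7))
E
```

```text
7.95 [ 0.4535 -0.1355  0.2418] [-0.2291  0.2297  0.1474] 0.8076466422763382
(77, (233.6341094970703, 175.93113708496094), (8.487812995910645, 13.287457466125488), array([ 0.5057, -0.1175,  0.088 ]), 'ang', np.float64(0.8852115504879297), 'r', np.float64(0.1504772412027765)) (28, (303.29425048828125, 211.84947204589844), (4.372652053833008, 10.130158424377441), array([ 0.5142, -0.1112,  0.088 ]), 'ang', np.float64(0.9036017101483097), 'r', np.float64(0.14021918789244767))
```

>>> arm_command:
  increments: [0,0,0,0,0,3,1,0,0,0,0,0,6,1,0,0,0,0,0,6,1,0,0,0,0,0,0,1]

```text
clock: 8.55
position: [0.3407, -0.0296, 0.2411]
ee_rot: [0.651, -0.648, -0.277, 0.28]
contact_force: [0.8, -0.9, 0.7]
width: -0.0001
```

```bash
cat >> h.py <<'E'
def brassw(n,k):
    im=cv2.imread(f"pics/{n}{k}.png").astype(float); w=np.clip(im[...,2]-im[...,0]-25,0,None)  # R-B
    w[:150]=0; w[:,:200]=0; w[:,350:]=0; w[290:]=0
    yy,xx=np.mgrid[:w.shape[0],:w.shape[1]]; c=(w*xx).sum()/w.sum(),(w*yy).sum()/w.sum()
    X=ray(n,*c,.088); d=X[:2]-PIV; return c,X,np.arctan2(-d[1],-d[0]),np.hypot(*d)
E
python3 - <<'E'
from h import *
s,p,R=pose(); print(s['clock'],p,s['contact_force'])
snap(8,(175,265,240,330))
for k in (0,6,8):
  for n in ("scene","top"): print(k,n,brassw(n,k),brass(n,k)[-3])
# darkness centroid of the through-view hole in top 8
E
```

```text
8.55 [ 0.3407 -0.0296  0.2411] [ 0.8368 -0.8798  0.704 ]
0 scene ((np.float64(265.92617313915855), np.float64(173.29995954692558)), array([ 0.459 , -0.0479,  0.088 ]), np.float64(0.3190177336747574), np.float64(0.1495263265243105)) 0.3183545347777742
0 top ((np.float64(276.6164945321993), np.float64(236.94972660996353)), array([ 0.458 , -0.0471,  0.088 ]), np.float64(0.31204586400246814), np.float64(0.15025826981718365)) 0.3115121617461268
6 scene ((np.float64(234.79477050413846), np.float64(175.70109104589918)), array([ 0.5036, -0.1153,  0.088 ]), np.float64(0.8648450934675191), np.float64(0.15015511208852034)) 0.8675745153526054
6 top ((np.float64(301.720707863565), np.float64(222.2416155273298)), array([ 0.4902, -0.1064,  0.088 ]), np.float64(0.7604794406496753), np.float64(0.15289195981945575)) 0.8579819820126039
8 scene ((np.float64(233.70555555555555), np.float64(175.88685185185184)), array([ 0.5055, -0.1174,  0.088 ]), np.float64(0.8836851026797613), np.float64(0.15057032715943677)) 0.8852115504879297
8 top ((np.float64(302.43323607058494), np.float64(221.34417118243712)), array([ 0.4923, -0.1081,  0.088 ]), np.float64(0.7779049060146198), np.float64(0.1526453756822904)) 0.8761771281138037
```

View pics/c8.png

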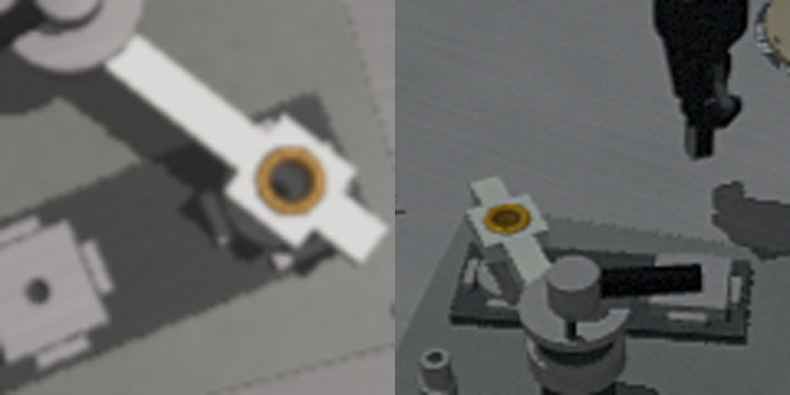

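```bash
sed -i 's/w\[:150\]=0; w\[:,:200\]=0; w\[:,350:\]=0; w\[290:\]=0/e=brass(n,k)[1]; Y,X_=np.mgrid[:384,:512]; w[np.hypot(X_-e[0],Y-e[1])>9]=0/' h.py
python3 - <<'E'
from h import *
for k in (0,6,8): print(k,brassw("top",k))
g=cv2.cvtColor(cv2.imread("pics/top8.png"),cv2.COLOR_BGR2GRAY); print(g[208:225,296:316])
im=cv2.imread("pics/top8.png")[200:232,288:320]; cv2.imwrite("pics/e8.png",cv2.resize(im,None,fx=18,fy=18,interpolation=2))
print([proj("top",[.5033,-.1154,z]) for z in (.044,)], proj("scene",[.5059,-.1156,.044]))
E
```

```text
0 ((np.float64(276.6164945321993), np.float64(236.94972660996353)), array([ 0.458 , -0.0471,  0.088 ]), np.float64(0.31204586400246814), np.float64(0.15025826981718365))
6 ((np.float64(305.1043666769898), np.float64(216.80411892226695)), array([ 0.5026, -0.1148,  0.088 ]), np.float64(0.857805170316579), np.float64(0.15043590668757695))
8 ((np.float64(305.9216958358479), np.float64(215.77670488835244)), array([ 0.5049, -0.1168,  0.088 ]), np.float64(0.8782338777130232), np.float64(0.1504581156740567))
[[216 216 216 216 214 209 190 172 167 167 169 171 173 184 203 212 207 197
  187 150]
 [216 215 215 213 198 171 145 132 138 145 146 146 140 145 171 201 213 214
  208 180]
 [216 216 215 198 162 132 135 134 126 126 126 125 126 136 147 172 201 214
  215 205]
 [216 216 210 173 132 133 136 121  99  87  84  86  98 119 137 148 173 203
  215 214]
 [216 214 189 144 133 133 115  95  82  72  66  65  72  89 116 138 150 190
  212 216]
 [216 210 167 128 133 121  96  82  80  78  72  72  69  70  89 120 138 170
  203 215]
 [214 198 150 128 129 107  87  81  81  80  78  76  70  62  72 103 138 157
  194 214]
[... 201 characters left out ...]
 49  57  68  78  80  78  69  68  98 139 150
  191 213]
 [216 211 160 121 137 121  78  49  48  60  75  81  78  69  79 108 135 148
  191 213]
 [216 211 171 125 135 134 102  69  55  63  75  80  75  78 100 130 138 157
  196 214]
 [216 215 199 157 128 134 126 111  89  76  77  81  90 104 126 139 145 181
  208 215]
 [211 215 213 196 153 127 131 137 122 109 106 105 118 136 140 145 176 204
  215 216]
 [175 202 213 213 196 155 129 128 127 134 136 129 130 135 150 180 205 214
  216 216]
 [116 159 197 212 213 198 171 144 133 135 135 133 141 146 178 207 214 216
  217 216]
 [ 83 104 153 195 211 213 205 195 190 189 188 188 193 196 206 214 216 216
  216 216]]
[array([303.0685, 218.133 ])] [235.3059 189.0161]
```

View pics/e8.png

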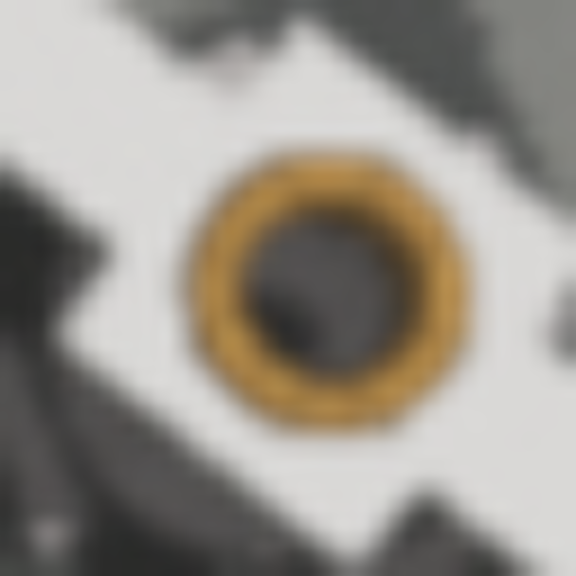

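```bash
python3 - <<'E'
from h import *
a=np.pi+.872;u=np.array([np.cos(a),np.sin(a)]); n=np.array([-u[1],u[0]])
tip=PIV+u*.197+n*(.023+.02)
print(tip,plan([*tip,.068],a-np.pi)[:2])
print(proj("top",[.5033,-.1154,.088]))
E
```

```text
[ 0.5072 -0.1795] (array([ 0.0021, -0.0635,  0.0009]), array([  0.4962,   0.1606, -21.8718]))
[305.353  216.4954]
```

>>> arm_command:
  increments: [0,0,0,0,-5,0,1,0,0,0,0,0,-4.4,1,0,0,0,0,0,-4.4,1,0,0,0,0,0,-4.4,1,0,0,0,0,0,-4.4,1,0,0,0,0.5,0,-4.4,1,0,-0.06,0,0,0,0,1,0,0,0,0,0,0,1]

```text
clock: 9.65
position: [0.5091, -0.1824, 0.2913]
ee_rot: [-0.642, 0.642, 0.296, -0.296]
contact_force: [0.3, -0.4, 0.5]
width: -0.0001
```

```bash
python3 - <<'E'
from h import *
s,p,R=pose(); print(s['clock'],p,s['qpos'])
a=np.pi+.872;u=np.array([np.cos(a),np.sin(a)]); n=np.array([-u[1],u[0]])
tip=PIV+u*.197+n*(.023+.02)
print(tip,plan([*tip,.068],a-np.pi)[:2])
snap(9);print(brassw("scene",9))
E
```

```text
9.65 [ 0.5091 -0.1824  0.2913] [-0.4727  0.314   1.7523 -0.      1.075  -1.3378]
[ 0.5072 -0.1795] (array([ 0.0003, -0.0068,  0.0001]), array([0.0966, 5.0268, 0.3298]))
((np.float64(233.7264475743349), np.float64(175.95868544600938)), array([ 0.5057, -0.1172,  0.088 ]), np.float64(0.884015622161856), np.float64(0.1502747925521554))
```

View pics/c9.png

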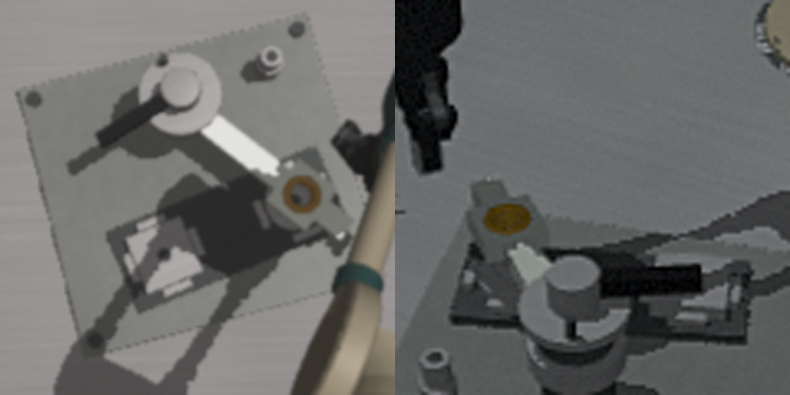

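>>> arm_command:
  increments: [0,0,0,0,2.5,0,1,0,0,0,0,2.5,0,1,0,0,0,0,0,0,1,0,0,0,0,0,1,1,0,0,0,0,0,0.6,1,0,0,0,0,0,0,1]

```text
clock: 10.5
position: [0.4954, -0.1701, 0.2425]
ee_rot: [-0.641, 0.642, 0.297, -0.297]
contact_force: [-0.8, -0.7, 0.3]
width: 0.0002
```

```bash
python3 - <<'E'
from h import *
s,p,R=pose(); d=p[:2]-PIV; print(s['clock'],p,R.T@[*d,0],s['contact_force'])
snap(10);print(brassw("scene",10),brassw("top",10))
E
```

```text
10.5 [ 0.4954 -0.1701  0.2425] [-0.1973 -0.     -0.0288] [-0.7612 -0.6679  0.3444]
((np.float64(233.70708661417322), np.float64(175.96692913385826)), array([ 0.5058, -0.1172,  0.088 ]), np.float64(0.8843953856100634), np.float64(0.15026386198197658)) ((np.float64(306.0047573739296), np.float64(215.81684110371074)), array([ 0.5048, -0.117 ,  0.088 ]), np.float64(0.8785247803842744), np.float64(0.15066542211425513))
```

>>> arm_command:
  increments: [0,0,0,0,0,0.2,1,0,0,0,0,0,0.2,1,0,0,0,0,0,0.1,1,0,0,0,0,0,0.1,1,0,0,0,0,0,0,1]

```text
clock: 11.22
position: [0.4915, -0.167, 0.2417]
ee_rot: [-0.641, 0.642, 0.297, -0.297]
contact_force: [1.7, -2.0, -2.2]
width: -0.0
```

```bash
cat > m.py <<'E'
from h import *
import sys
k=int(sys.argv[1])
s,p,R=pose(); d=p[:2]-PIV; print(s['clock'],p,R.T@[*d,0],s['contact_force'])
snap(k)
for n in ("scene","top"):
    try: print(n,brassw(n,k)[1:])
    except Exception as e: print(n,e)
E
python3 m.py 11
```

```text
11.225 [ 0.4915 -0.167   0.2417] [-0.1974  0.     -0.024 ] [ 1.6666 -1.9597 -2.2017]
scene (array([ 0.5056, -0.1169,  0.088 ]), np.float64(0.8818590296771149), np.float64(0.150135255500231))
top (array([ 0.5046, -0.117 ,  0.088 ]), np.float64(0.8774773749129635), np.float64(0.15080507436463453))
```

>>> arm_command:
  increments: [0,0,0,0,0,0.1,1,0,0,0,0,0,0,1]

```text
clock: 11.58
position: [0.4904, -0.1661, 0.2417]
ee_rot: [-0.642, 0.642, 0.297, -0.297]
contact_force: [1.2, -1.5, -1.2]
width: -0.0
```

```bash
python3 m.py 12
```

```text
11.575 [ 0.4904 -0.1661  0.2417] [-0.1974  0.     -0.0225] [ 1.1814 -1.5482 -1.1937]
scene (array([ 0.5045, -0.1161,  0.088 ]), np.float64(0.873141678387441), np.float64(0.1501503774343032))
top (array([ 0.5039, -0.116 ,  0.088 ]), np.float64(0.8695501126326446), np.float64(0.15045905713225566))
```

>>> arm_command:
  increments: [0,0,0,0,0,-0.5,1,0,0,0,0,0,-2,1,0,0,0,0,-5,0,1,0,0,0,0,-5,0,1,0,0,0,0,-3,0,1,0,0,0,0,0,0,1]

```text
clock: 12.42
position: [0.51, -0.1822, 0.3742]
ee_rot: [-0.641, 0.643, 0.298, -0.296]
contact_force: [-0.2, -0.1, -0.6]
width: -0.0
```

```bash
python3 m.py 13; python3 - <<'E'
from h import *
s,p,R=pose(); print(s['qpos'])
th=2.15; u=np.array([np.cos(th),np.sin(th)]); c=np.array([-u[1],u[0]])
tip=PIV+u*.075+c*.038
print(tip,plan([*tip,.2],th)[:2])
E
```

```text
12.425 [ 0.51   -0.1822  0.3742] [-0.1971 -0.0001 -0.0479] [-0.2007 -0.0606 -0.5695]
scene (array([ 0.5045, -0.1161,  0.088 ]), np.float64(0.8726886126648399), np.float64(0.15020914777049776))
top (array([ 0.504 , -0.1159,  0.088 ]), np.float64(0.8696412421689614), np.float64(0.15032659884467667))
[-0.472   0.2464  1.633   0.0005  1.2642 -1.3392]
[0.5281 0.041 ] (array([-0.0017, -1.283 ,  0.0013]), array([18.2241, -0.1776, 12.9638]))
```

View pics/c13.png

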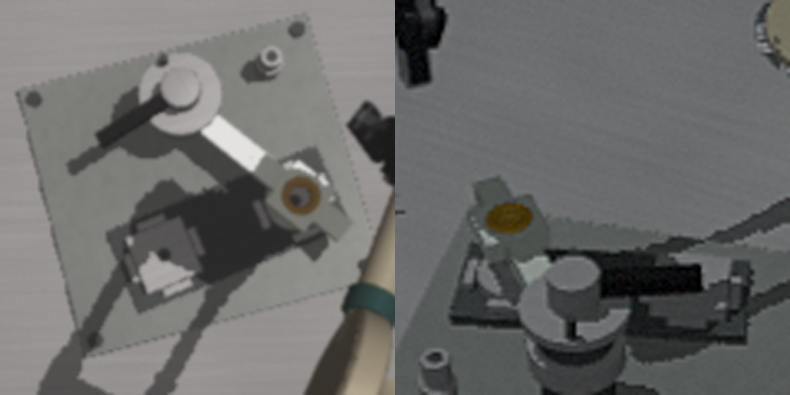

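>>> arm_command:
  increments: [0,0,0,3.65,0,2.6,1,0,0,0,3.65,0,2.6,1,0,0,0,3.65,0,2.6,1,0,0,0,3.65,0,2.6,1,0,0,0,3.65,0,2.6,1,0,-0.16,0,0,0,0,1,0,-0.16,0,0,0,0,1,0,-0.16,0,0,0,0,1]

```text
clock: 13.52
position: [0.5278, 0.0414, 0.3694]
ee_rot: [0.553, -0.55, -0.441, 0.444]
contact_force: [0.5, 0.4, -1.1]
width: -0.0002
```

>>> arm_command:
  increments: [0,-0.16,0,0,0,0,1,0,-0.16,0,0,0,0,1,0,-0.16,0,0,0,0,1,0,-0.16,0,0,0,0,1,0,-0.16,0,0,0,0,1,0,0,0,0,0,0,1]

```text
clock: 14.28
position: [0.528, 0.0411, 0.3698]
ee_rot: [0.339, -0.337, -0.621, 0.622]
contact_force: [0.6, 0.9, -0.0]
width: -0.0001
```

```bash
python3 m.py 14; python3 - <<'E'
from h import *
s,p,R=pose(); print(s['qpos'])
th=2.15; u=np.array([np.cos(th),np.sin(th)]); c=np.array([-u[1],u[0]])
tip=PIV+u*.075+c*.038
print(tip,plan([*tip,.13],th)[:2])
E
```

```text
14.275 [0.528  0.0411 0.3698] [0.075  0.0003 0.0384] [ 0.6407  0.852  -0.0049]
scene (array([ 0.5044, -0.1162,  0.088 ]), np.float64(0.8731001807228322), np.float64(0.15031556754406986))
top (array([ 0.5039, -0.1157,  0.088 ]), np.float64(0.8682579434315856), np.float64(0.15028526098687955))
[-0.0539  0.2311  1.6556  0.0002  1.2576 -2.1985]
[0.5281 0.041 ] (array([-0.002 , -0.0055,  0.0018]), array([-0.0179,  6.7441, -0.0043]))
```

View pics/c14.png

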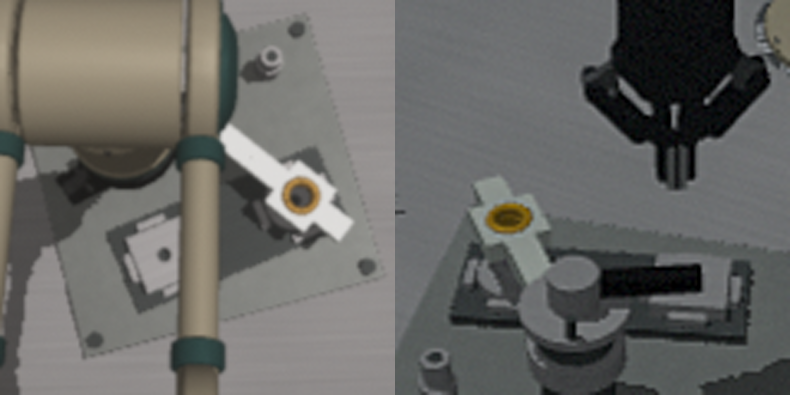

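>>> arm_command:
  increments: [0,0,0,0.4,3,0,1,0,0,0,0,2,0,1,0,0,0,0,1.1,0,1,0,0,0,0,0,-1,1,0,0,0,0,0,-0.6,1,0,0,0,0,0,0,1]

```text
clock: 15.12
position: [0.5407, 0.0534, 0.3115]
ee_rot: [-0.337, 0.338, 0.622, -0.621]
contact_force: [-0.5, -0.4, 0.9]
width: -0.0001
```

```bash
python3 m.py 15
```

```text
15.125 [0.5407 0.0534 0.3115] [ 0.0785 -0.0001  0.0209] [-0.5227 -0.3829  0.8866]
scene (array([ 0.5044, -0.1161,  0.088 ]), np.float64(0.8728855692897426), np.float64(0.15028228969044405))
top (array([ 0.5039, -0.1157,  0.088 ]), np.float64(0.8680514611242878), np.float64(0.1502823171957399))
```

View pics/c15.png

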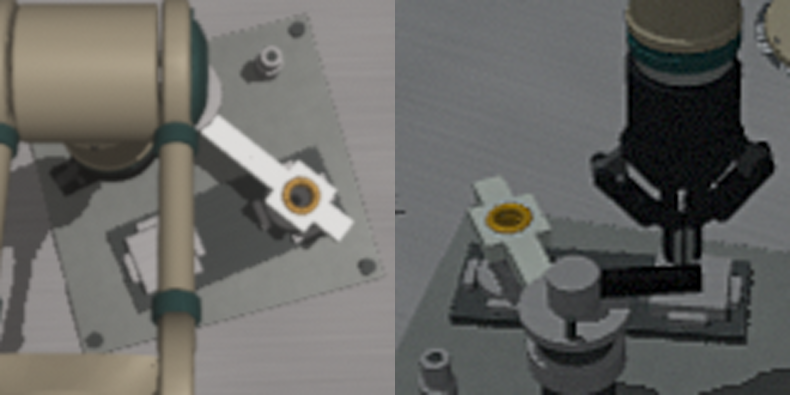

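>>> arm_command:
  increments: [0,0,0,0,0.3,-0.3,1,0,0.1,0,0.15,0,-0.79,1,0,0.1,0,0.15,0,-0.79,1,0,0.1,0,0.15,0,-0.79,1,0,0.1,0,0.15,0,-0.79,1,0,0,0,0,0,0,1]

```text
clock: 15.98
position: [0.5684, 0.0731, 0.3074]
ee_rot: [0.454, -0.454, -0.542, 0.543]
contact_force: [-1.2, -1.7, -0.3]
width: 0.0001
```

```bash
python3 m.py 16; python3 -c "
from h import *
s,p,R=pose(); print(np.arctan2(R[1,0],R[0,0]),s['qpos'])"
```

```text
15.975 [0.5684 0.0731 0.3074] [0.0787 0.     0.019 ] [-1.1944 -1.6822 -0.285 ]
scene (array([ 0.5044, -0.1161,  0.088 ]), np.float64(0.8728344857926666), np.float64(0.1502732025285942))
top (array([ 0.5039, -0.1157,  0.088 ]), np.float64(0.8682470153550734), np.float64(0.15029940887172485))
1.7484224384098939 [ 0.0064  0.3428  1.6603  0.0002  1.1387 -1.742 ]
```

View pics/c16.png

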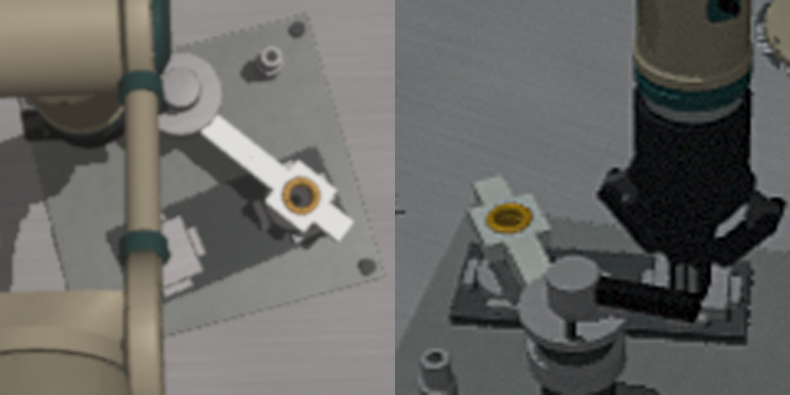

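>>> arm_command:
  increments: [0,0.1,0,0.15,0,-0.79,1,0,0.1,0,0.15,0,-0.79,1,0,0.1,0,0.15,0,-0.79,1,0,0.1,0,0.15,0,-0.79,1,0,0.1,0,0.15,0,-0.79,1,0,0.1,0,0.15,0,-0.79,1,0,0.1,0,0.15,0,-0.79,1,0,0,0,0,0,0,1]

```text
clock: 17.08
position: [0.6234, 0.0767, 0.3076]
ee_rot: [0.612, -0.612, -0.354, 0.354]
contact_force: [-0.7, 0.4, -1.0]
width: -0.0002
```

```bash
python3 m.py 17; python3 -c "
from h import *
s,p,R=pose(); print(np.arctan2(R[1,0],R[0,0]),s['qpos'])"
```

```text
17.075 [0.6234 0.0767 0.3076] [0.0785 0.     0.0193] [-0.6783  0.3666 -0.9578]
scene (array([ 0.5044, -0.1161,  0.088 ]), np.float64(0.8728394925156651), np.float64(0.1502735446957026))
top (array([ 0.5039, -0.1157,  0.088 ]), np.float64(0.868158695446799), np.float64(0.15028560929419466))
1.0489907264405232 [ 0.0117  0.4188  1.535   0.0003  1.1875 -1.0375]
```

View pics/c17.png

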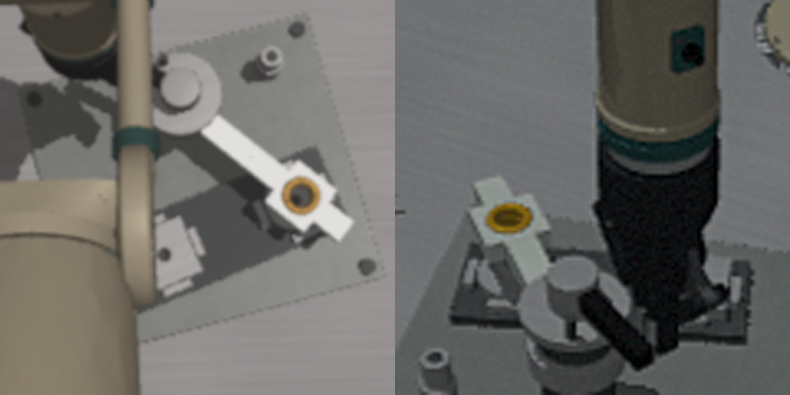

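>>> arm_command:
  increments: [0,0.1,0,0.15,0,-0.79,1,0,0.1,0,0.15,0,-0.79,1,0,0.05,0,0.08,0,-0.4,1,0,0,0,0,0,0,1]

```text
clock: 17.68
position: [0.6417, 0.0688, 0.3077]
ee_rot: [0.652, -0.651, -0.275, 0.275]
contact_force: [-0.8, 1.2, -0.8]
width: -0.0001
```

>>> arm_command:
  increments: [0,0.03,0,0.05,0,-0.24,1,0,0,0,0,0,0,1]

```text
clock: 17.92
position: [0.6439, 0.0674, 0.3077]
ee_rot: [0.656, -0.656, -0.265, 0.265]
contact_force: [-0.8, 3.0, -0.3]
width: 0.0002
```

>>> arm_command:
  increments: [0,0.02,0,0.03,0,-0.16,1,0,0,0,0,0,0,1]

```text
clock: 18.18
position: [0.6454, 0.0664, 0.3077]
ee_rot: [0.658, -0.658, -0.258, 0.258]
contact_force: [-0.8, 3.1, -0.7]
width: 0.0
```

```bash
python3 m.py 18; python3 -c "
from h import *
s,p,R=pose(); print(np.arctan2(R[1,0],R[0,0]),s['qpos'])"
```

```text
18.175 [0.6454 0.0664 0.3077] [0.0784 0.     0.0193] [-0.8008  3.0594 -0.6879]
scene (array([ 0.5044, -0.1161,  0.088 ]), np.float64(0.8728381413324798), np.float64(0.15026055921967565))
top (array([ 0.5039, -0.1157,  0.088 ]), np.float64(0.8681562335923917), np.float64(0.15029607844965))
0.747114892483904 [-0.0048  0.4476  1.4852  0.0003  1.2082 -0.752 ]
```

>>> arm_command:
  increments: [0,0,0,0,0,-0.15,1,0,0,0,0,0,0,1]

```text
clock: 18.52
position: [0.6463, 0.0654, 0.3077]
ee_rot: [0.659, -0.658, -0.258, 0.258]
contact_force: [-1.1, 5.1, -0.5]
width: 0.0001
```

>>> arm_command:
  increments: [0,0,0,0,0,-0.15,1,0,0,0,0,0,0,1]

```text
clock: 18.77
position: [0.6466, 0.0651, 0.3077]
ee_rot: [0.659, -0.657, -0.258, 0.258]
contact_force: [-3.1, 6.1, 1.6]
width: 0.0
```

```bash
python3 m.py 19
```

```text
18.775 [0.6466 0.0651 0.3077] [0.0784 0.0001 0.0175] [-3.1029  6.0625  1.5623]
scene (array([ 0.5045, -0.1161,  0.088 ]), np.float64(0.8729975579062248), np.float64(0.15024681208927376))
top (array([ 0.5039, -0.1157,  0.088 ]), np.float64(0.8679571664204344), np.float64(0.15028278903581632))
```

View pics/c19.png

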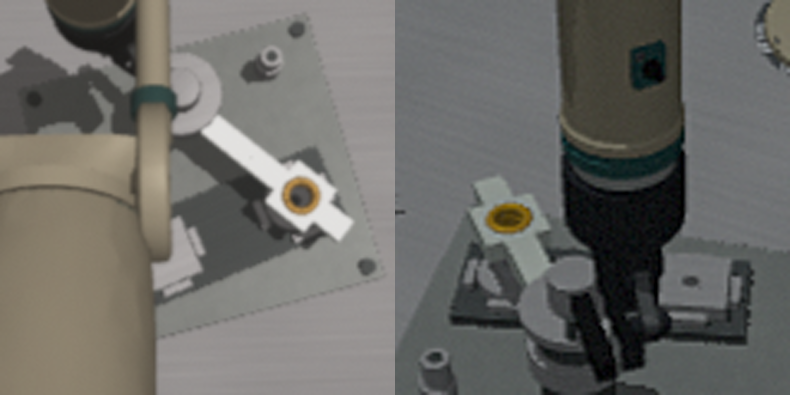

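>>> arm_command:
  increments: [0,0,0,0,0,-0.2,1,0,0,0,0,0,0,1]

```text
clock: 19.12
position: [0.6472, 0.0646, 0.3077]
ee_rot: [0.661, -0.656, -0.257, 0.259]
contact_force: [-5.3, 10.3, 3.3]
width: 0.0004
```

>>> arm_command:
  increments: [0,0,0,0,0,-0.2,1,0,0,0,0,0,0,1,0,0,0,0,0,0,1]

```text
clock: 19.5
position: [0.6476, 0.0641, 0.3077]
ee_rot: [0.662, -0.655, -0.257, 0.259]
contact_force: [-6.9, 12.2, 4.7]
width: 0.0
```

```bash
python3 m.py 20
```

```text
19.5 [0.6476 0.0641 0.3077] [0.0785 0.0001 0.0161] [-6.9347 12.155   4.6681]
scene (array([ 0.5045, -0.1161,  0.088 ]), np.float64(0.8727177214014405), np.float64(0.150207961646859))
top (array([ 0.5039, -0.1157,  0.088 ]), np.float64(0.8680956232208085), np.float64(0.15028756742697125))
```

>>> arm_command:
  increments: [0,0,0,0,0,0.6,1,0,0,0,0,0,2,1,0,0,0,0,0,2,1,0,0,0,0,-5,0,1,0,0,0,0,-5,0,1,0,0,0,0,0,6,1,0,0,0,0,0,6,1,0,0,0,0,0,6,1]

```text
clock: 20.6
position: [0.4943, 0.2281, 0.408]
ee_rot: [-0.658, 0.659, 0.258, -0.258]
contact_force: [-0.2, 0.7, -0.5]
width: 0.0
```

>>> arm_command:
  increments: [0,0,0,0,0,6,1,0,0,0,0,0,6,1,0,0,0,0,0,0,1]

```text
clock: 20.98
position: [0.4111, 0.3173, 0.408]
ee_rot: [0.658, -0.657, -0.26, 0.26]
contact_force: [1.1, -0.3, -0.1]
width: -0.0001
```

```bash
python3 m.py 21
```

```text
20.975 [0.4111 0.3173 0.408 ] [0.0792 0.0003 0.3621] [ 1.1263 -0.3031 -0.0693]
scene (array([ 0.5044, -0.1161,  0.088 ]), np.float64(0.872608310865284), np.float64(0.15027248514768113))
top (array([ 0.5039, -0.1157,  0.088 ]), np.float64(0.8682485742062114), np.float64(0.1502878227731971))
```

View pics/c21.png

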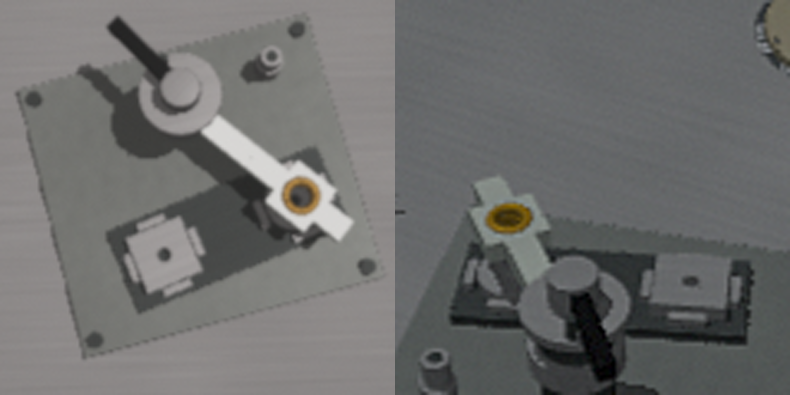

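View pics/top21.png

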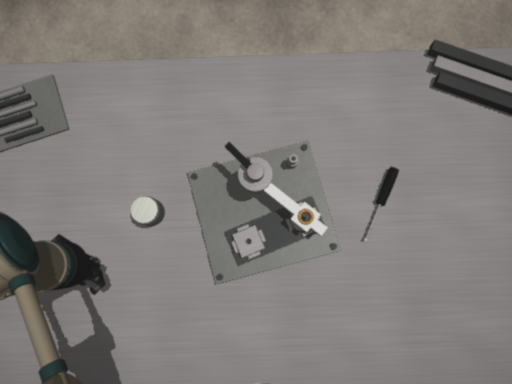

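```bash
python3 - <<'E'
from h import *
im=cv2.imread("pics/top21.png"); g=im[130:200,215:275].max(2); m=g<45
for A,c,s in comps(m,(215,130),15): print(A,c,s)
ys,xs=np.nonzero(m); k,l,st,ce=cv2.connectedComponentsWithStats(m.astype(np.uint8)); i=1+np.argmax(st[1:,4]); ys,xs=np.nonzero(l==i)
W=np.array([ray("top",x+215,y+130,.15)[:2] for x,y in zip(xs,ys)]); vx,vy,x0,y0=cv2.fitLine(W.astype(np.float32),2,0,.01,.01).ravel()
print("line",np.degrees(np.arctan2(vy,vx))%180,"centroid dir",np.degrees(np.arctan2(*(W.mean(0)-PIV)[::-1])),"maxr",np.hypot(*(W-PIV).T).max(), "expected", np.degrees(.237)+30)
E
```

```text
160 [237.6875 154.975 ] [11 13 24 25]
line 42.469463 centroid dir 44.218478783613726 maxr 0.08644181911505229 expected 43.57909974460051
```

Lever is at its home angle (42.5–44.2° measured, 43.6° expected), the arm is unmoved, and the robot is clear of everything. I'm handing in the job.

```bash
python3 -c "
from rig import ticket; print(ticket.sign_off())"
```

```text
the job is handed in; nothing more can be done
None
```

The guide hole is over the flange hole and the clamp lever is home against its stop. I handed the job in at about 21 s, with the robot clear of everything.

- **Guide arm:** I pushed it round with the shut fingertips. The second push went about 1–2 mm too far, so I nudged it back from the other side. The two cameras disagree slightly on the final centring. The top view puts it about 0.6 mm past the flange hole, and the scene view about 0.8 mm short. I took the middle and left it there. The reading did not change while I worked the lever.
- **Clamp lever:** I pushed it clockwise until it stopped, where the force rose from about 3 N to 15 N with almost no further movement. The top view then gave 42.5° to 44.2°, against an expected 43.6°.
- **Other objects:** In the last pictures the square plate, socket, tin and screwdriver look to be where they were; I compared these by eye only. The flange is mostly under the arm, so I could not measure it again after the final nudge.

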